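Load the printed mould half, lock it and spray it for scanning

TASK

Slide the cream printed mould half along the jig's deck into its pocket and press it fully home against the stiff pocket floor, then swing the red locking lever shut over it. Only once it is locked, press the orange nozzle cap of the spray can beside it right down and let it spring back up. The print is brittle, so do not force it, and leave the other things on the bench where they are.

Things in the scene. Friction and masses are not known exactly. Their poses are not given: they have to be found in the camera images.
- mould: Cream printed mould half, a flat block 100 mm (its x) by 120 mm (its y) by 40 mm high, about 0.45 kg, too wide to grip across. Origin at the centre of its underside, z up; its top has a round beige mark and four dark dots. Starts flat on the jig's deck, its y within 0.25 rad of the jig's y. Brittle: a knock or push over 80 N breaks it.
- jig: Loading jig fixed to the bench: bare aluminium deck, blue rails and end wall. Origin on the bench; it spans x -100 to 85 mm, y -220 to 210 mm; its +y is the loading direction: deck first, then the pocket, then the end wall (y from 147 to 210 mm, top 52 mm above the bench) with the lever's pivot.
- deck (a point): Point on top of the deck, 40 mm above the bench, at jig (0, -100) mm. The deck is flat and level from y -220 to 23 mm, and open at its near (-x) side, x -100 mm, and its start, y -220 mm.
- fence (a point): Point at the foot of the far rail's inner face, at jig (51.5, -100, 40) mm. This straight blue fence, 12 mm high over the deck, runs along the whole far side and is in line with the pocket's far wall, so the mould can be slid along it.
- near_rail (a point): Start of the near rail's inner face, at jig (-51.5, 30, 40) mm; 12 mm high, it runs on along the pocket. A slanting lead-in of the same height reaches from here back and outwards to about jig (-89, -2) mm.
- pocket (a point): Where the mould's origin is when fully home: jig (0, 85, 18) mm, axes as the jig's; the mould's top is then 58 mm above the bench. The pocket is 103 mm (x) by 124 mm (y). Its black floor plate starts 6 to 10 mm higher (not reported), bears the mould by friction, sinks under some 5 to 12 N more until it is firm at the bottom, and stays down.
- lever (a joint): Angle of the red locking lever about its upright pivot, rad: 0 wide open, growing clockwise seen from above; shut at its stop, 2.07, pointing to the jig's -y over the pocket. Starts at 0 to 0.45. Its direction is 0.5 - value from the jig's +x. Stiff (0.25 N m), stays put. Bar 22 mm wide, 61 to 73 mm above the bench: passes 3 mm over a mould that is home, strikes one that is not.
- lever_hinge (a point): Point on the lever's pivot axis, 67 mm above the bench, at jig (-15, 178) mm.
- lever_grip (a point): Middle of the upright black post near the free end of the lever, 125 mm from the pivot: 18 mm diameter, from z = 73 to 107 mm above the bench; this point is at z = 90 mm. Push here.
- can: White spray can with a blue band, fixed upright in a black foot (68 mm across) behind the jig, 56 mm across and 104 mm high without its cap; origin on the bench under its axis.
- cap (a joint): How far the orange nozzle cap is pressed, m: 0 up, 0.008 fully down (about 7 N; 2.4 N to start it). It springs back.
- cap_top (a point): Centre of the top of the orange nozzle cap, 30 mm across, 127 mm above the bench when up. Press straight down.
- file: A bystander: a slim file lying flat, 175 mm long, with a pale square-sided wooden handle 20 mm thick; lies in front of the jig; origin on the bench under its middle, y along it (blade towards +y).
- print_ring: A bystander: a cream printed ring-shaped dish, 76 mm across and 30 mm high; origin at the centre of its underside.
- amber_jar: A bystander: an amber glass jar with a black lid, 60 mm across, 75 mm high; origin at the centre of its underside.
- scrap_tray: A bystander: a white open tray, 100 x 130 mm, 35 mm high; origin at the centre of its underside.
- wax_tin: A bystander: a round steel tin, 68 mm across, 35 mm high; origin at the centre of its underside.
- pen_pot: A bystander: a black box of pens, 80 x 90 mm, about 200 mm high with the pens; origin at the centre of its underside.
There are look-alikes about, which are no part of the job. Leave any green look-alike of the mould alone. What is shaped like the can but turquoise is not meant.

How it is judged (in metres and radians):
On the way, in this order (a step that is already met when the one before it is completed fails the run):
1. the mould is fully home in the pocket (z of mould in the frame of pocket below 0.003 m and horizontal distance between mould and pocket below 0.006 m and angle between the y axis of mould and the y axis of jig, either way round below 0.04 rad and angle between mould's own z axis and vertical below 0.04 rad), for 0.2 s.
2. the lever is swung shut over the mould (all of step 1 and value of joint lever above 1.98 rad), for 0.2 s.
3. the nozzle cap is pressed right down (value of joint lever above 1.98 rad and value of joint cap above 0.0065 m), for 0.05 s.
4. the nozzle cap has sprung back up (value of joint cap below 0.0015 m), for 0.2 s.
At the end, for the whole second after the job is handed in: The mould rests home in the pocket (at most 3 mm above and 6 mm beside the home point, flat and in line within 0.04 rad), the lever is shut (above 1.98 rad), and the cap, after being pressed at least 6.5 mm with the lever shut, is back up (below 1.5 mm) (all of step 2 and value of joint cap below 0.0015 m and linear speed of mould below 0.02 m/s); the robot touches nothing.
It fails at once if the nozzle cap is pressed (more than 4 mm) before the lever is shut (value of joint cap above 0.004 m and not (value of joint lever above 1.98 rad)).
It fails at once if the brittle mould is pushed or pressed with more than 80 N (contact force between any of the arm, the fingers, lever and mould above 80 N).
It fails at once if a bystander is pushed more than 30 mm away or tipped over (distance of any of file, print_ring, amber_jar, scrap_tray, wax_tin, pen_pot from where it was at the start of the episode above 0.03 m or angle between any of print_ring, amber_jar, scrap_tray, wax_tin, pen_pot's own z axis and vertical above 0.5 rad).
It also fails if it takes over 69 s, if anything falls off the work surface, if the arm or the gripper's body presses on something with over 40 N, if the wrist force passes 120 N, or if a joint passes its speed limit or range.

ROBOT

A 6-joint arm with a two-finger parallel gripper is mounted at the origin on the work surface. World frame = base frame: x ahead of the robot, y to its left, z up, the work surface at z = 0. Lengths are in m, angles in degrees, forces in N, time in s.
With the tool pointing down it reaches from about 0.35 to 0.875 m from the base axis. Payload 4.2 kg.
Tool frame: the origin (TCP) lies on the mounting face of the last link; the fingertips stand 182 mm ahead of it and the grasp point (between the pads) lies 164 mm ahead of it (r.tcp_to_grasp is the distance from the TCP to the grasp point, in m); z points along the fingers, y is the line along which they close (so a half turn about z gives the same grasp; the last joint's range is limited). The gripper opens to 87 mm and grips with 3 to 60 N. Pads are 19 mm wide; open, the fingers measure 117 mm over their backs; the gripper's body (75 mm by 190 mm) begins 51 mm behind the grasp point.
Start: joints at [84.259, 22.042, 0.453, 0, -68.411, -14.817], TCP at [0.219, 0.585, 0.405] pointing down, gripper open.
Joint ranges: [-179.83, 179.83], [-69.29, 118.12], [-61.27, 80.66], [-181.25, 117.63], [-171.15, -9.14], [-177.46, 177.46]. Speed limits (degrees/s): [159.86, 159.86, 180, 180, 180, 180].

INTERFACE

Orientations are given as a 3x3 rotation matrix whose columns are the frame's x, y, z axes.
In Python, from station import sense, eyes, r gives the robot as it stands.
- The arm moves only by the tool jog_arm, never from a script. Its argument "increments" is a list of rows, each a list of 4 numbers: the shift along the tool's x, y, z normalised to -1 to 1, where 1 is 0.02 m, then the turn about the tool's z normalised to -1 to 1, where 1 is 0.08 rad. A call has 1 to 10 rows; each row shifts and turns the commanded pose from where the row before left it, along the tool's axes as they then stand; what a row does not reach is not made up. A row lasts 1/10 s, in which the tool goes at most 50 mm and 8.59 degrees, less where a joint would pass 70% of its speed; a pose out of reach is approached as far as the arm can. A call with a number of a shift or a turn outside -1 to 1 is refused whole. A call with a gripper value outside its range is refused whole. "grip" is the finger opening in mm, from 0 to 87, set as the call begins (left out, the last holds). The fingers move at their own pace and stop on an object; the grip force is fixed at half the most. Time passes only in rows, so rows that do not move let the fingers close. It gives the time, the measured TCP pose, the force, the opening and the grip force at its end, in the units of the state.
- sense(): the state, without advancing time (a new reading comes with each control period).
- eyes.capture(name): name is "scene" or "top" or "wrist"; returns the picture (420x560x3 uint8, blue, green, red); there is no depth.
- eyes.get_calibration(name): a dict with "camera_matrix" (3x3 intrinsics, pixels), "R" (3x3) and "t" (3): a world point X has camera coordinates R X + t; the wrist camera has in their place "T_tool_cam" (4x4, takes a point from camera to tool coordinates, whose origin is the TCP and whose axes are the flange's). Camera axes: x right, y down, z forward; pixel columns grow to the right and rows downward; lengths in m; the calibration is good to about 2 mm. A picture is of the moment at which its call begins: read the wrist's pose just before it. get_calibration takes no time and is no camera call.
- r.finish_job(): hands the job in; it is judged then, once.
Trained networks look in the newest picture that a camera, given by its name, has taken for a name from the list of things; names that differ only in an ending like _2 or _b are one class to them, and where a whole thing is asked for, a point or a joint stands for the part that bears it (a point fixed in the world has none). Each returns a list of dicts, best first, with "conf" (0 to 1); they miss things now and then, are a little off and sometimes report something else, mostly with a low value. They report only what shows in the picture. A call takes as long as a camera call. They do not tell look-alikes from the thing itself.
- eyes.spot_in(camera, name): "centre" ([x, y, z] in m, in world coordinates, good to about 4 mm: the middle of the surface that is visible of it).
- eyes.outline_of(camera, name): "mask" (420x560 bool, what is visible of it).
The state is a dict: "time_s": time; "joints": joint angles; "joint_velocities": joint speeds; "effort": joint torques, N m; "tcp_pos": TCP position; "ee_rot": TCP orientation; "wrist_force": force on the tool from outside, world axes, zero at the start; "moment": the same for the moment, N m; "gripper_width": opening from 0.0 (shut) to 1.0 (fully open); "gripper_force": force on a finger pad.
Only numpy, scipy, OpenCV 4.12 (cv2) and the standard library are available. Lean on these libraries where they do the work, as an engineer would, in place of code of your own. Each camera call takes 0.05 s, during which the arm holds its last target. There are 200 camera calls.

## Working session

There is one attempt and no reset: what is moved stays moved. The work goes in short steps, Python scripts to look and compute and a tool call to move; the robot and the scene stay as the last step left them, time stands still between calls to the robot, and variables do not carry over. Pictures are saved under pics/ and viewed, at most 10 in all, crops included, and the job is handed in when it is done.

Besides the shell and the picture viewer there is one more tool, called after "Request:" in YAML: its name, and indented under it one key for each argument. jog_arm: Moves the arm, as the interface text tells. Its arguments: {"type":"object","properties":{"increments":{"type":"array"},"grip":{"type":"number"}},"required":["increments"]}

```bash
mkdir -p pics
python3 - <<'E'
from station import sense, eyes, r
import cv2,numpy as np
s=sense();print(s['time_s'],s['tcp_pos'],s['ee_rot'],s['wrist_force'])
for c in ['top','scene']:
    im=eyes.capture(c);cv2.imwrite(f'pics/{c}0.png',im)
    for n in ['mould','jig','lever','lever_grip','can','cap','file','amber_jar','print_ring','scrap_tray','wax_tin','pen_pot']:
        print(c,n,[(np.round(d['centre'],3).tolist(),round(d['conf'],2)) for d in eyes.spot_in(c,n)][:3])
E
```

```text
0.0 [0.21935873 0.58501364 0.40365573] [[ 9.36252746e-01 -3.51326562e-01 -6.64796723e-04]
 [-3.51327171e-01 -9.36250381e-01 -2.10762363e-03]
 [ 1.18047981e-04  2.20682957e-03 -9.99997558e-01]] [-0.02626879  0.3603553   0.35606916]
top mould [([0.533, -0.167, 0.08], 0.95), ([0.383, 0.286, 0.04], 0.56)]
top jig [([0.536, -0.002, 0.043], 0.83)]
top lever [([0.565, 0.148, 0.075], 0.97)]
top lever_grip [([0.566, 0.154, 0.076], 0.61), ([0.54, -0.003, 0.039], 0.25)]
top can [([0.662, -0.028, 0.09], 0.89), ([0.733, -0.144, 0.09], 0.74)]
top cap [([0.742, -0.157, 0.128], 0.62)]
top file [([0.395, -0.025, 0.021], 0.81)]
top amber_jar []
top print_ring [([0.697, 0.063, 0.008], 0.62)]
top scrap_tray [([0.547, 0.479, 0.007], 0.61)]
top wax_tin [([0.441, -0.452, 0.033], 0.6)]
top pen_pot [([0.642, -0.382, 0.097], 0.55)]
scene mould [([0.407, 0.306, 0.04], 0.92), ([0.546, -0.154, 0.081], 0.76)]
scene jig [([0.557, 0.03, 0.039], 0.76), ([0.576, 0.163, 0.075], 0.2)]
scene lever [([0.579, 0.165, 0.07], 0.55)]
scene lever_grip [([0.579, 0.158, 0.071], 0.83)]
scene can [([0.692, -0.013, 0.066], 0.82), ([0.758, -0.13, 0.071], 0.69), ([0.695, 0.06, 0.012], 0.27)]
scene cap [([0.744, -0.144, 0.128], 0.56)]
scene file [([0.402, -0.019, 0.014], 0.56)]
scene amber_jar [([0.411, 0.455, 0.052], 0.58), ([0.545, -0.156, 0.082], 0.55)]
scene print_ring [([0.694, 0.059, 0.014], 0.59), ([0.679, -0.023, 0.127], 0.26)]
scene scrap_tray [([0.545, 0.475, 0.0], 0.74)]
scene wax_tin [([0.448, -0.439, 0.032], 0.51)]
scene pen_pot [([0.668, -0.362, 0.085], 0.6)]
```

View pics/top0.png

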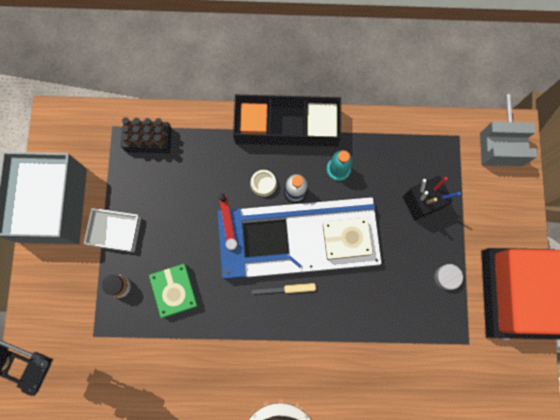

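View pics/scene0.png

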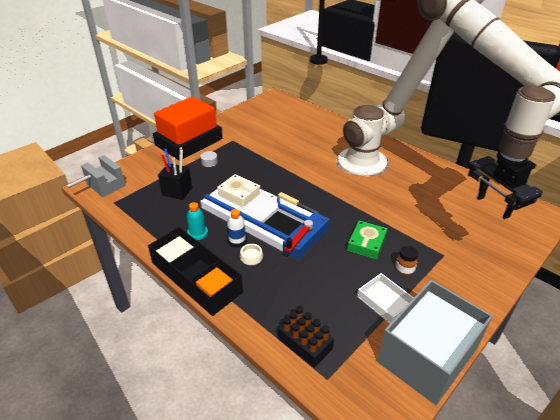

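The mould is either the cream block at top px (348,238) on the deck or the green block at (173,291). The cream one fits. The can is either white with a blue band at (296,186) or turquoise at (340,163). The white one fits. The lever pivot is at (231,244) and its free end at (222,198), so it is open. I'll confirm all this in one enlarged crop.

```bash
cat > h.py <<'E'
import numpy as np,cv2
from station import sense, eyes, r
def st():
    s=sense();R=np.array(s['ee_rot']);p=np.array(s['tcp_pos']);return s,R,p
def cam(c):
    k=eyes.get_calibration(c);K=np.array(k['camera_matrix'])
    if 'R' in k: return K,np.array(k['R']),np.array(k['t']).ravel()
    s,R,p=st();T=np.array(k['T_tool_cam']);Rc=R@T[:3,:3];tc=R@T[:3,3]+p
    return K,Rc.T,-Rc.T@tc
def proj(C,X):
    K,R,t=C;q=(np.atleast_2d(X)@R.T+t)@K.T;return q[:,:2]/q[:,2:]
def back(C,uv,z):
    K,R,t=C;uv=np.atleast_2d(np.array(uv,float));d=np.c_[uv,np.ones(len(uv))]@np.linalg.inv(K).T@R;o=-R.T@t
    return o+d*((z-o[2])/d[:,2])[:,None]
def info(tgt=None,yaw=None):
    s,R,p=st();y=np.arctan2(R[1,0],R[0,0]);tip=p+R[:,2]*.182
    print('t',s['time_s'],'tip',tip.round(4),'yaw',y.round(4),'j',np.round(s['joints'],1),'F',np.round(s['wrist_force'],1))
    if tgt is not None: print('inc total (units of 20mm, tool axes)',(R.T@(np.array(tgt)-tip)/.02).round(2),'turn',None if yaw is None else -((yaw-y)/.08).round(2))
E
python3 - <<'E'
from h import *
print(eyes.get_calibration('wrist'))
im=cv2.imread('pics/top0.png');cv2.imwrite('pics/c.png',cv2.resize(im[135:320,140:400],None,fx=3,fy=3,interpolation=cv2.INTER_CUBIC))
info([0.5,0.0,0.25],0)
E
```

```text
{'camera_matrix': array([[329.96218383,   0.        , 274.28505395],
       [  0.        , 329.96218383, 209.55444464],
       [  0.        ,   0.        ,   1.        ]]), 'T_tool_cam': array([[ 3.01414599e-04, -9.67346679e-01, -2.53456727e-01,
         6.90481831e-02],
       [ 9.99999947e-01,  2.60676848e-04,  1.94312066e-04,
         7.77738733e-04],
       [-1.21896831e-04, -2.53456772e-01,  9.67346706e-01,
         2.01648034e-02],
       [ 0.00000000e+00,  0.00000000e+00,  0.00000000e+00,
         1.00000000e+00]])}
t 1.3 tip [0.2195 0.5852 0.2227] yaw -0.3589 j [ 84.3  22.    0.5   0.  -68.4 -14.8] F [ 0.2  0.  -0.2]
inc total (units of 20mm, tool axes) [23.41 22.47 -1.36] turn -4.49
```

View pics/c.png

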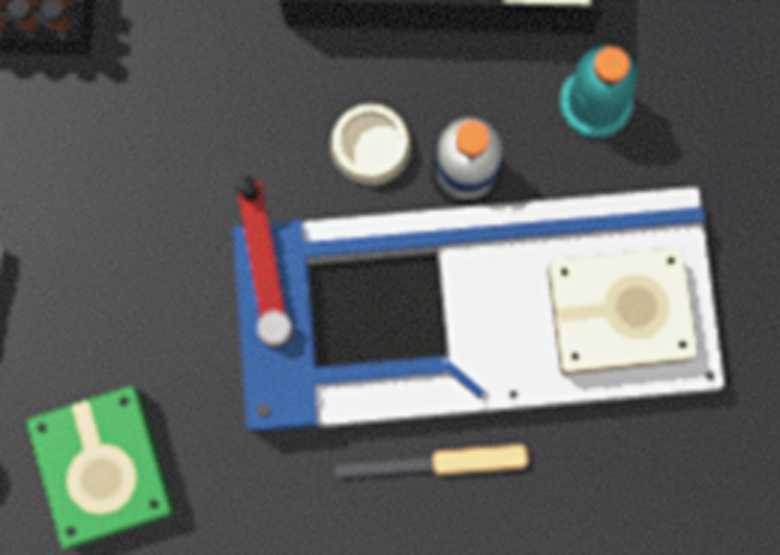

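The crop confirms both: the cream mould has the beige mark and four dots, the white can has the blue band, and the lever is open. Next I'll move the wrist camera over the jig.

Request:
jog_arm:
  increments:
    - [0,0,-0.3,-0.9]
    - [0,0,-0.3,-0.9]
    - [0,0,-0.3,-0.9]
    - [0,0,-0.3,-0.9]
    - [0,0,-0.2,-0.9]
    - [0.58,1,0,0]
    - [0.58,1,0,0]
    - [0.58,1,0,0]
    - [0.58,1,0,0]
    - [0.58,1,0,0]

```text
time_s: 2.3
tcp_pos: [0.278, 0.4843, 0.4328]
ee_rot: [[1.0, 0.001, 0.0], [0.001, -1.0, 0.0], [0.0, -0.0, -1.0]]
wrist_force: [1.2, 0.7, 0.6]
gripper_width: 1.0
gripper_force: 0.0
```

Request:
jog_arm:
  increments:
    - [0.58,1,0,0]
    - [0.58,1,0,0]
    - [0.58,1,0,0]
    - [0.58,1,0,0]
    - [0.58,1,0,0]
    - [0.58,1,0,0]
    - [0.58,1,0,0]
    - [0.58,1,0,0]
    - [0.58,1,0,0]
    - [0.58,1,0,0]

```text
time_s: 3.3
tcp_pos: [0.3942, 0.2841, 0.4329]
ee_rot: [[1.0, 0.001, 0.0], [0.001, -1.0, 0.0], [0.0, -0.0, -1.0]]
wrist_force: [0.0, -0.5, 0.9]
gripper_width: 0.998
gripper_force: 0.0
```

Request:
jog_arm:
  increments:
    - [0.58,1,0,0]
    - [0.58,1,0,0]
    - [0.58,1,0,0]
    - [0.58,1,0,0]
    - [0.58,1,0,0]
    - [0.58,1,0,0]
    - [0.58,1,0,0]
    - [0.58,1,0,0]
    - [0.58,1,0,0]
    - [0.58,1,0,0]

```text
time_s: 4.3
tcp_pos: [0.5103, 0.0843, 0.4329]
ee_rot: [[1.0, 0.001, 0.0], [0.001, -1.0, 0.0], [0.0, -0.0, -1.0]]
wrist_force: [-0.7, -0.2, 0.2]
gripper_width: 0.998
gripper_force: 0.0
```

Request:
jog_arm:
  increments:
    - [0.58,1,0,0]
    - [0.58,1,0,0]
    - [0.5,1,0,0]
    - [0.5,1,0,0]
    - [0,0,0,0]
    - [0,0,0,0]
  grip: 50

```text
time_s: 4.9
tcp_pos: [0.5532, 0.0051, 0.4325]
ee_rot: [[1.0, 0.0, -0.0], [0.0, -1.0, 0.0], [-0.0, -0.0, -1.0]]
wrist_force: [-0.2, -0.3, -0.2]
gripper_width: 0.597
gripper_force: 0.0
```

Run:
```python
from h import *
info()
im=eyes.capture('wrist');C=cam('wrist');cv2.imwrite('pics/w1.png',cv2.resize(im,(800,600)));cv2.imwrite('pics/w1raw.png',im)
np.savez('pics/C1.npz',K=C[0],R=C[1],t=C[2])
for n in ['mould','cap','lever','lever_grip']:
    print(n,[(np.round(d['centre'],3).tolist(),round(d['conf'],2)) for d in eyes.spot_in('wrist',n)][:3])
```

```text
t 4.9 tip [0.5531 0.0051 0.2505] yaw 0.0 j [ 17.3  14.   -7.2  -0.  -68.9  72.7] F [-0.2 -0.3 -0.2]
mould [([0.546, -0.166, 0.08], 0.85)]
cap [([0.674, -0.034, 0.126], 0.67)]
lever [([0.579, 0.157, 0.075], 0.69), ([0.544, -0.17, 0.081], 0.68), ([0.569, 0.002, 0.044], 0.48)]
lever_grip [([0.582, 0.153, 0.076], 0.74)]
```

View pics/w1.png

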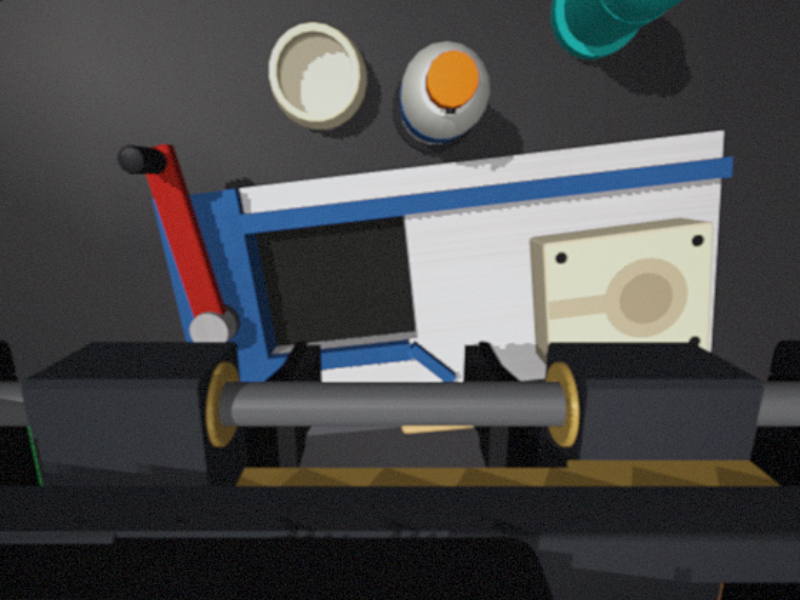

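```bash
cat > m.py <<'E'
from h import *
im=cv2.imread('pics/w1raw.png');z=np.load('pics/C1.npz');C=(z['K'],z['R'],z['t'])
b,g,rr=[im[...,i].astype(float) for i in range(3)];blue=(b>1.5*rr)&(b>70);gray=cv2.cvtColor(im,6).astype(float)
f=[]
for u in range(295,505,6):
    v=np.where(blue[105:165,u])[0]
    if len(v): f.append((u,105+v.max()+.5))
W=back(C,f,.052);
def line(P):
    vx,vy,x,y=cv2.fitLine(P[:,:2].astype(np.float32),cv2.DIST_HUBER,0,.001,.001).ravel();return np.array([vx,vy]),np.array([x,y])
d,p=line(W);d=d*np.sign(d[1]);th=np.arctan2(-d[0],d[1]);n=np.array([np.cos(th),np.sin(th)])
print('fence th',th,'resid',np.abs((W[:,:2]-p)@n).max())
e=[]
for v in range(165,222,5):
    row=gray[v,270:305];k=np.argmax(np.diff(cv2.GaussianBlur(row[None],(3,1),0)[0]));e.append((270+k+.5,v))
E=back(C,e,.04)
e2=[]
for v in list(range(128,148,4))+list(range(170,235,6)):
    row=gray[v,495:520];k=np.argmin(np.diff(row));e2.append((495+k+.5,v))
E2=back(C,e2,.04)
for q in (E,E2): dd,pp=line(q);print('dir as th',np.arctan2(dd[1],dd[0]))
dy=np.array([-np.sin(th),np.cos(th)])
c23=np.median(E[:,:2]@dy);c220=np.median(E2[:,:2]@dy);print('deck length',c23-c220,'exp .243')
oy=((c23-.023)+(c220+.22))/2; ox=np.median(W[:,:2]@n)-.0515
J=ox*n+oy*dy;print('jig',J)
wc=lambda P:(np.array([(P[:,:2]-J)@n,(P[:,:2]-J)@dy]).T*1000).round(1)
dots=[]
for (u,v) in [(561,258),(698,240),(694,342)]:
    u/=1.4286;v/=1.4286;u0,v0=int(u)-7,int(v)-7
    m=(gray[v0:v0+15,u0:u0+15]<90).astype(np.uint8)
    N,L,S,ce=cv2.connectedComponentsWithStats(m);
    i=1+np.argmin([np.hypot(*(c-7)) for c in ce[1:]]);dots.append((u0+ce[i][0],v0+ce[i][1]));print(S[i],dots[-1])
D=back(C,dots,.08);print('dots jig',wc(D),'world',D[:,:2])
s=lambda u,v,h:wc(back(C,[(u/1.4286,v/1.4286)],h))
print('mould corners',s(548,243,.08),s(712,222,.08)); 
print('post top',s(130,159,.107),'pivot',s(213,326,.078),'cap',back(C,[(452/1.4286,79/1.4286)],.127),s(452,79,.127))
np.savez('pics/J.npz',J=J,th=th)
E
python3 m.py
```

```text
fence th 0.116059855 resid 0.0004970763578286855
dir as th 0.11856455
dir as th 0.11955126
deck length 0.24480774743612288 exp .243
jig [ 0.54546927 -0.03326171]
[ 5  4  6  7 35] (np.float64(392.57142857142856), np.float64(180.22857142857143))
[ 4  5  7  7 41] (np.float64(488.0), np.float64(168.0))
[  0   4  15  11 113] (np.float64(484.3893805309734), np.float64(242.09734513274336))
dots jig [[  10.5  -84.1]
 [  12.  -180. ]
 [ -67.9 -180. ]] world [[ 0.56561289 -0.1155734 ]
 [ 0.57819168 -0.21067654]
 [ 0.49888855 -0.21994911]]
mould corners [[ 21.9 -75.3]] [[  23.5 -189.7]]
post top [[108.9 189.6]] pivot [[-12.  173.8]] cap [[ 0.67404768 -0.02855457  0.127     ]] [[128.3 -10.2]]
```

Jig pose: origin (0.5455, -0.0333), yaw 0.117. The mould sits at about jig (-27, -132) mm, almost aligned. The ring dish is near the can (view px 318,75). I'll push the mould to the fence from the near side first.

Request:
jog_arm:
  increments:
    - [0,0,0,-0.73]
    - [0,0,0,-0.73]
    - [-0.73,1,0,0]
    - [-0.73,1,0,0]
    - [-0.73,1,0,0]
    - [-0.73,1,0,0]
    - [-0.73,1,0,0]
    - [-0.73,1,0,0]
    - [-0.73,1,0,0]
    - [-0.74,1,0,0]

```text
time_s: 6.15
tcp_pos: [0.4553, -0.1673, 0.433]
ee_rot: [[0.993, 0.119, 0.001], [0.119, -0.993, -0.0], [0.001, 0.0, -1.0]]
wrist_force: [0.7, -0.1, 0.0]
gripper_width: 0.574
gripper_force: 0.0
```

Request:
jog_arm:
  increments:
    - [0,0.46,0.8,0]
    - [0,0,1,0]
    - [0,0,1,0]
    - [0,0,1,0]
    - [0,0,1,0]
    - [0,0,1,0]
    - [0,0,1,0]
    - [0,0,1,0]
    - [0,0,1,0]
    - [0,0,0.7,0]

```text
time_s: 7.15
tcp_pos: [0.4569, -0.1757, 0.2417]
ee_rot: [[0.993, 0.119, -0.001], [0.119, -0.993, 0.0], [-0.001, -0.0, -1.0]]
wrist_force: [-0.3, -0.5, -0.2]
gripper_width: 0.575
gripper_force: 0.0
```

```bash
cat >> h.py <<'E'
J=np.array([0.54547,-0.03326]);TH=.117
A=np.array([[np.cos(TH),np.sin(TH)],[-np.sin(TH),np.cos(TH)]])
def jig(w): return (A@(np.array(w)[:2]-J)*1000).round(1)
def where():
    s,R,p=st();tip=p+R[:,2]*.182;print('t',round(s['time_s'],2),'tip jig mm',jig(tip),'z',(tip[2]*1000).round(1),'yaw-TH',(np.arctan2(R[1,0],R[0,0])-TH).round(4),'j6',np.round(s['joints'][5],1),'Fw',np.round(s['wrist_force'],1))
E
python3 -c "
from h import *
where()"
```

```text
t 7.15 tip jig mm [-104.8 -131. ] z 59.7 yaw-TH 0.002 j6 98.8 Fw [-0.3 -0.5 -0.2]
```

Request:
jog_arm:
  increments:
    - [0.5,0,0,0]
    - [0.2,0,0,0]
    - [0.2,0,0,0]
    - [0.2,0,0,0]
    - [0.2,0,0,0]
    - [0.2,0,0,0]
    - [0.2,0,0,0]
    - [0.2,0,0,0]
    - [0.2,0,0,0]
    - [0,0,0,0]

```text
time_s: 8.15
tcp_pos: [0.4998, -0.1712, 0.2428]
ee_rot: [[0.993, 0.118, 0.002], [0.118, -0.993, -0.0], [0.002, 0.0, -1.0]]
wrist_force: [-2.6, -0.1, -0.2]
gripper_width: 0.574
gripper_force: 1.0
```

Request:
jog_arm:
  increments:
    - [0.07,0,0,0]
    - [0.05,0,0,0]
    - [0.05,0,0,0]
    - [0,0,0,0]

```text
time_s: 8.55
tcp_pos: [0.5016, -0.1709, 0.2426]
ee_rot: [[0.993, 0.117, -0.002], [0.117, -0.993, 0.0], [-0.002, -0.0, -1.0]]
wrist_force: [-5.7, -2.1, 4.0]
gripper_width: 0.574
gripper_force: 2.8
```

Request:
jog_arm:
  increments:
    - [0.05,0,0,0]
    - [0.03,0,0,0]
    - [0,0,0,0]

```text
time_s: 8.85
tcp_pos: [0.5022, -0.1709, 0.2426]
ee_rot: [[0.993, 0.117, -0.005], [0.117, -0.993, 0.0], [-0.005, -0.001, -1.0]]
wrist_force: [-8.5, -2.2, 6.4]
gripper_width: 0.575
gripper_force: 4.2
```

```bash
python3 -c "
from h import *
where()"
```

```text
t 8.85 tip jig mm [ -60.  -131.5] z 60.6 yaw-TH 0.0004 j6 98.0 Fw [-8.5 -2.2  6.4]
```

Request:
jog_arm:
  increments:
    - [-0.5,0,0,0]
    - [-1,0,0,0]
    - [-0.5,0,-1,0]
    - [0,0,-1,1]
    - [0,0,-1,1]
    - [0,0,-0.9,1]
    - [0,0,0,1]
    - [0,0,0,1]
    - [0,0,0,1]
    - [0,0,0,1]

```text
time_s: 9.85
tcp_pos: [0.4649, -0.1752, 0.3212]
ee_rot: [[0.903, -0.43, 0.005], [-0.43, -0.903, -0.0], [0.005, -0.002, -1.0]]
wrist_force: [0.5, -0.3, 0.7]
gripper_width: 0.573
gripper_force: 0.0
```

Request:
jog_arm:
  increments:
    - [0,0,0,1]
    - [0,0,0,1]
    - [0,0,0,1]
    - [0,0,0,1]
    - [0,0,0,1]
    - [0,0,0,1]
    - [0,0,0,1]
    - [0,0,0,1]
    - [0,0,0,1]
    - [0,0,0,1]

```text
time_s: 10.85
tcp_pos: [0.4649, -0.1752, 0.3212]
ee_rot: [[0.32, -0.947, 0.005], [-0.947, -0.32, -0.0], [0.002, -0.005, -1.0]]
wrist_force: [-0.2, 0.0, 0.4]
gripper_width: 0.575
gripper_force: 0.0
```

Request:
jog_arm:
  increments:
    - [0,0,0,1]
    - [0,0,0,1]
    - [0,0,0,0.63]
    - [0.8,-0.9,0,0]
    - [0.8,-0.9,0,0]
    - [0.8,-0.9,0,0]
    - [0.8,-0.9,0,0]
    - [0.9,-0.9,0,0]
    - [0,0,0,0]

```text
time_s: 11.75
tcp_pos: [0.5658, -0.2474, 0.3205]
ee_rot: [[0.118, -0.993, 0.006], [-0.993, -0.118, -0.001], [0.002, -0.005, -1.0]]
wrist_force: [-1.4, 0.5, 0.2]
gripper_width: 0.576
gripper_force: 0.0
```

```bash
python3 -c "
from h import *
where()
im=eyes.capture('wrist');cv2.imwrite('pics/w2.png',im)
d=eyes.spot_in('top','mould') if eyes.capture('top') is not None else 0
print([(jig(x['centre']),x['conf']) for x in d])"
```

```text
t 11.75 tip jig mm [  -3.9 -215.4] z 138.5 yaw-TH -1.57 j6 15.3 Fw [-1.4  0.5  0.2]
[(array([  -2.7, -163.7]), 0.82), (array([-121.7,  336.7]), 0.62)]
```

View pics/w2.png

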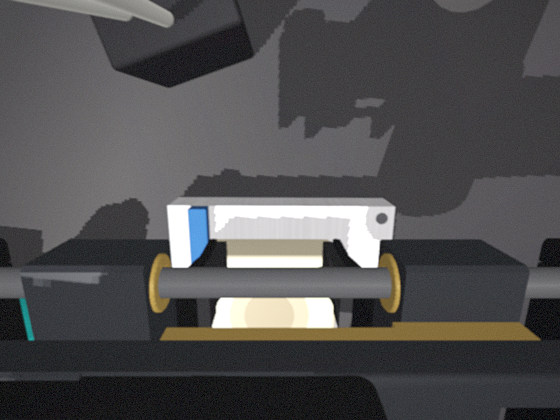

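The wrist view shows the mould's rear face at columns 225-323, with its foot at row ~240. The gripper is centred on it, and the fence is on the left at (199,230).

```bash
python3 -c "
from h import *
C=cam('wrist')
for uv in [(227,240),(275,240),(322,240)]: print(jig(back(C,[uv],.04)[0]))
for uv in [(300,200),(393,207)]: print('deck start',jig(back(C,[uv],.04)[0]))
"
```

```text
[  32.1 -188.4]
[  -8.1 -188.5]
[ -47.3 -188.5]
deck start [ -28.2 -222.8]
deck start [-104.  -217.1]
```

Request:
jog_arm:
  increments:
    - [0,0,1,0]
    - [0,0,1,0]
    - [0,0,1,0]
    - [0,0,0.8,0]
    - [-0.3,0,0,0]
    - [-0.3,0,0,0]
    - [-0.3,0,0,0]
    - [-0.3,0,0,0]
    - [-0.4,0,0,0]
    - [-0.5,0,0,0]

```text
time_s: 12.9
tcp_pos: [0.5582, -0.2044, 0.2458]
ee_rot: [[0.118, -0.993, 0.001], [-0.993, -0.118, -0.001], [0.001, -0.001, -1.0]]
wrist_force: [-1.8, -5.4, 2.4]
gripper_width: 0.574
gripper_force: 2.2
```

Request:
jog_arm:
  increments:
    - [-0.5,0,0,0]
    - [-0.5,0,0,0]
    - [-0.5,0,0,0]
    - [-0.5,0,0,0]
    - [-0.5,0,0,0]
    - [-0.5,0,0,0]
    - [-0.5,0,0,0]
    - [-0.5,0,0,0]
    - [0,0,0,0]

```text
time_s: 13.8
tcp_pos: [0.5487, -0.1235, 0.2453]
ee_rot: [[0.119, -0.993, 0.002], [-0.993, -0.119, 0.001], [-0.001, -0.002, -1.0]]
wrist_force: [-0.2, -0.6, -0.5]
gripper_width: 0.574
gripper_force: 0.0
```

```bash
python3 -c "
from h import *
where()"
```

```text
t 13.8 tip jig mm [ -7.  -89.9] z 63.3 yaw-TH -1.5681 j6 3.1 Fw [-0.2 -0.6 -0.5]
```

Request:
jog_arm:
  increments:
    - [-0.4,0,0,0]
    - [-0.4,0,0,0]
    - [-0.4,0,0,0]
    - [-0.4,0,0,0]
    - [-0.4,0,0,0]
    - [-0.4,0,0,0]

```text
time_s: 14.4
tcp_pos: [0.5431, -0.0768, 0.2451]
ee_rot: [[0.118, -0.993, 0.001], [-0.993, -0.118, -0.0], [0.0, -0.001, -1.0]]
wrist_force: [1.2, -3.4, 3.5]
gripper_width: 0.575
gripper_force: 2.1
```

Request:
jog_arm:
  increments:
    - [-0.4,0,0,0]
    - [-0.4,0,0,0]
    - [-0.3,0,0,0]
    - [-0.3,0,0,0]
    - [-0.3,0,0,0]

```text
time_s: 14.9
tcp_pos: [0.5385, -0.043, 0.2441]
ee_rot: [[0.118, -0.993, -0.002], [-0.993, -0.118, 0.0], [-0.0, 0.002, -1.0]]
wrist_force: [0.4, -2.7, -1.3]
gripper_width: 0.578
gripper_force: 1.0
```

```bash
python3 -c "
from h import *
where();eyes.capture('wrist')
m=eyes.outline_of('wrist','mould')
C=cam('wrist')
if m:
  v,u=np.where(m[0]['mask']);print(m[0]['conf'],u.min(),u.max(),v.min(),v.max())
im=eyes.capture('scene');cv2.imwrite('pics/s2.png',cv2.resize(im[130:290,170:390],None,fx=3,fy=3))"
```

```text
t 14.9 tip jig mm [-8.4 -8.8] z 62.1 yaw-TH -1.5695 j6 -5.8 Fw [ 0.4 -2.7 -1.3]
0.64 175 336 260 327
```

View pics/s2.png

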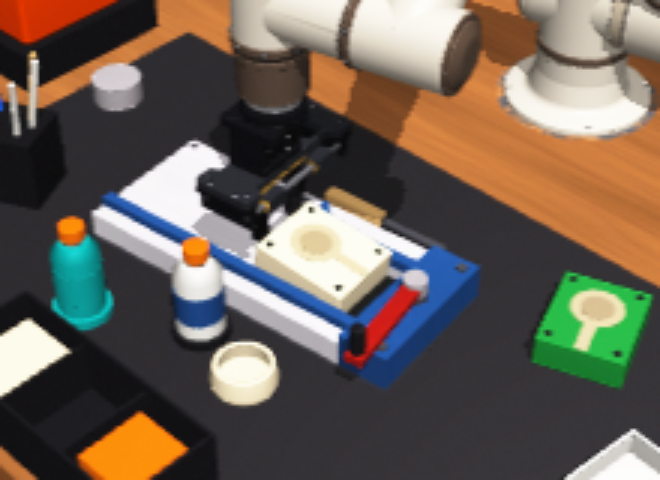

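The picture shows the mould in line with the pocket and its nose already in it. I'll ease it on.

Request:
jog_arm:
  increments:
    - [-0.25,0,0,0]
    - [-0.25,0,0,0]
    - [-0.2,0,0,0]
    - [-0.2,0,0,0]
    - [-0.1,0,0,0]
    - [0,0,0,0]

```text
time_s: 15.65
tcp_pos: [0.5366, -0.0234, 0.2448]
ee_rot: [[0.118, -0.993, 0.0], [-0.993, -0.118, 0.0], [-0.0, -0.0, -1.0]]
wrist_force: [-0.0, -0.2, -0.2]
gripper_width: 0.573
gripper_force: 0.1
```

Request:
jog_arm:
  increments:
    - [-0.1,0,0,0]
    - [-0.05,0,0,0]
    - [-0.05,0,0,0]
    - [0,0,0,0]

```text
time_s: 16.05
tcp_pos: [0.5361, -0.0197, 0.2447]
ee_rot: [[0.118, -0.993, -0.0], [-0.993, -0.118, 0.0], [-0.0, 0.0, -1.0]]
wrist_force: [-0.6, -1.2, -1.2]
gripper_width: 0.573
gripper_force: 0.7
```

```bash
python3 -c "
from h import *
where()"
```

```text
t 16.05 tip jig mm [-7.7 14.6] z 62.7 yaw-TH -1.5694 j6 -8.4 Fw [-0.6 -1.2 -1.2]
```

Request:
jog_arm:
  increments:
    - [-0.05,0,0,0]
    - [-0.05,0,0,0]
    - [0,0,0,0]

```text
time_s: 16.35
tcp_pos: [0.5357, -0.0181, 0.2447]
ee_rot: [[0.118, -0.993, -0.001], [-0.993, -0.118, -0.001], [0.001, 0.001, -1.0]]
wrist_force: [-0.3, -4.4, -0.8]
gripper_width: 0.575
gripper_force: 2.1
```

```bash
python3 -c "
from h import *
where();eyes.capture('top')
print([(jig(x['centre']),x['centre'][2],x['conf']) for x in eyes.spot_in('top','mould')])
im=eyes.capture('scene');cv2.imwrite('pics/s3.png',cv2.resize(im[170:260,230:350],None,fx=5,fy=5))"
```

```text
t 16.35 tip jig mm [-8.  16.1] z 62.7 yaw-TH -1.5696 j6 -8.7 Fw [-0.3 -4.4 -0.8]
[(array([-32.6,  90. ]), 0.066, 0.96), (array([-120.7,  337.7]), 0.043, 0.75), (array([126. ,  -6.8]), 0.0994, 0.19)]
```

View pics/s3.png

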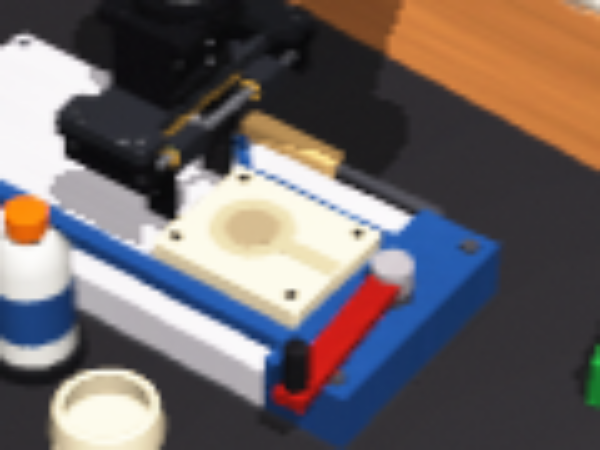

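The mould has dropped flat onto the raised plate, with its top at about 66 mm and the lever still clear. Now I'll press it at its centre.

Request:
jog_arm:
  increments:
    - [0.5,0,0,0]
    - [0,0,-1,0]
    - [0,0,-1,0]
    - [0,0,-0.5,0]
    - [-1,-0.1,0,0]
    - [-1,-0.1,0,0]
    - [-1,-0.1,0,0]
    - [-0.95,-0.1,0,0]
    - [0,0,0.9,0]
    - [0,0,0.9,0]

```text
time_s: 17.5
tcp_pos: [0.5359, 0.0526, 0.2588]
ee_rot: [[0.119, -0.993, 0.002], [-0.993, -0.119, 0.002], [-0.001, -0.003, -1.0]]
wrist_force: [-0.4, 0.1, 0.1]
gripper_width: 0.574
gripper_force: 0.0
```

Request:
jog_arm:
  increments:
    - [0,0,0.1,0]
    - [0,0,0.1,0]
    - [0,0,0.1,0]
    - [0,0,0.1,0]
    - [0,0,0.1,0]
    - [0,0,0,0]

```text
time_s: 18.1
tcp_pos: [0.5357, 0.0516, 0.2488]
ee_rot: [[0.118, -0.993, 0.0], [-0.993, -0.118, 0.0], [-0.0, -0.0, -1.0]]
wrist_force: [-0.9, 0.2, -0.1]
gripper_width: 0.573
gripper_force: 0.0
```

```bash
python3 -c "
from h import *
where()"
```

```text
t 18.1 tip jig mm [ 0.2 85.4] z 66.8 yaw-TH -1.5696 j6 -16.0 Fw [-0.9  0.2 -0.1]
```

Request:
jog_arm:
  increments:
    - [0,0,0.1,0]
    - [0,0,0.1,0]
    - [0,0,0,0]

```text
time_s: 18.4
tcp_pos: [0.5359, 0.0517, 0.2456]
ee_rot: [[0.118, -0.993, 0.001], [-0.993, -0.118, -0.0], [0.0, -0.001, -1.0]]
wrist_force: [-0.4, 0.2, 4.9]
gripper_width: 0.574
gripper_force: 2.3
```

Request:
jog_arm:
  increments:
    - [0,0,0.1,0]
    - [0,0,0.05,0]
    - [0,0,0,0]

```text
time_s: 18.7
tcp_pos: [0.5359, 0.0517, 0.2428]
ee_rot: [[0.119, -0.993, 0.001], [-0.993, -0.119, -0.0], [0.0, -0.001, -1.0]]
wrist_force: [-1.8, 0.8, 6.0]
gripper_width: 0.574
gripper_force: 2.9
```

Request:
jog_arm:
  increments:
    - [0,0,0.1,0]
    - [0,0,0.05,0]
    - [0,0,0,0]

```text
time_s: 19.0
tcp_pos: [0.5358, 0.0517, 0.2406]
ee_rot: [[0.119, -0.993, 0.001], [-0.993, -0.119, -0.0], [0.0, -0.001, -1.0]]
wrist_force: [-3.3, -0.0, 10.8]
gripper_width: 0.578
gripper_force: 5.3
```

Request:
jog_arm:
  increments:
    - [0,0,0.05,0]
    - [0,0,0.05,0]
    - [0,0,0,0]

```text
time_s: 19.3
tcp_pos: [0.5359, 0.0518, 0.2404]
ee_rot: [[0.119, -0.993, 0.001], [-0.993, -0.119, -0.001], [0.001, -0.001, -1.0]]
wrist_force: [-6.6, 0.2, 22.7]
gripper_width: 0.577
gripper_force: 10.9
```

The floor is firm: 23 N with the tip at 58.4 mm. The mould is home. Next I'll rise, close the gripper, and go behind the lever post.

Request:
jog_arm:
  increments:
    - [0,0,-0.5,0]
    - [0,0,-1,0]
    - [0,0,-1,0]
    - [0,0,-1,0]
    - [-0.97,-0.78,0,0]
    - [-0.97,-0.78,0,0]
    - [-0.97,-0.78,0,0]
    - [-0.97,-0.78,0,0]
    - [-0.97,-0.78,0,0]
    - [-0.97,-0.78,0,0]
  grip: 0

```text
time_s: 20.3
tcp_pos: [0.6154, 0.1792, 0.3066]
ee_rot: [[0.118, -0.993, -0.0], [-0.993, -0.118, -0.0], [0.0, 0.0, -1.0]]
wrist_force: [0.6, 0.1, 0.5]
gripper_width: 0.008
gripper_force: 0.0
```

Request:
jog_arm:
  increments:
    - [-0.98,-0.77,0,0]
    - [0,0,0,0]

```text
time_s: 20.5
tcp_pos: [0.6291, 0.2019, 0.3061]
ee_rot: [[0.12, -0.993, 0.001], [-0.993, -0.12, 0.0], [-0.0, -0.001, -1.0]]
wrist_force: [-1.4, 0.0, -0.9]
gripper_width: 0.007
gripper_force: 0.0
```

```bash
python3 -c "
from h import *
where();im=eyes.capture('wrist');cv2.imwrite('pics/w3.png',im);C=cam('wrist');np.savez('pics/C3.npz',K=C[0],R=C[1],t=C[2])
H=np.array([-15,178.])
for v in (0.3,0.35,.4,.45):
  a=.5-v;q=H+125*np.array([np.cos(a),np.sin(a)]);w=A.T@(q/1000)+J;print(v,q.round(1),proj(C,[w[0],w[1],.107]).round(0))
print([(jig(x['centre']),x['centre'],x['conf']) for x in eyes.spot_in('wrist','mould')])"
```

```text
t 20.5 tip jig mm [110.7 223.8] z 124.1 yaw-TH -1.5673 j6 -24.9 Fw [-1.4  0.  -0.9]
0.3 [107.5 202.8] [[277. 215.]]
0.35 [108.6 196.7] [[275. 204.]]
0.4 [109.4 190.5] [[274. 193.]]
0.45 [109.8 184.2] [[273. 182.]]
[(array([-68.8, 318.3]), [0.44, 0.2748, 0.0412], 0.76), (array([ 19.4, 164.8]), [0.5455, 0.1327, 0.047], 0.72), (array([  2.1, 107.5]), [0.535, 0.0737, 0.0606], 0.6)]
```

View pics/w3.png

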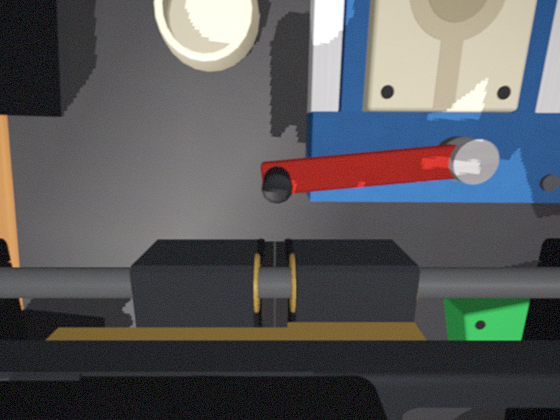

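The post top is at px (277,188), so the lever value is about 0.42, and the mould lies square in the pocket. I'll lower and sweep the lever.

Request:
jog_arm:
  increments:
    - [0,0,1,0]
    - [0,0,0.9,0]
    - [0.4,0,0,0]
    - [0.4,0,0,0]
    - [0.3,0,0,0]
    - [0.3,0,0,0]
    - [0.5,-0.054,0,1]
    - [0.5,-0.054,0,1]
    - [0.5,-0.054,0,1]
    - [0,0,0,0]

```text
time_s: 21.6
tcp_pos: [0.6357, 0.1406, 0.2698]
ee_rot: [[-0.123, -0.992, 0.001], [-0.992, 0.123, -0.0], [-0.0, -0.001, -1.0]]
wrist_force: [-0.7, 0.7, -0.2]
gripper_width: 0.004
gripper_force: 0.0
```

```bash
cat >> h.py <<'E'
def lev():
    s,R,p=st();tip=jig(p+R[:,2]*.182);yaw=np.arctan2(R[1,0],R[0,0])-TH
    d=tip-np.array([-15,178.]);c=np.array([[np.cos(yaw),np.sin(yaw)],[np.sin(yaw),-np.cos(yaw)]])@d
    print('from pivot: tool x',c[0].round(1),'(want -18.5) tool y',c[1].round(1),'(want -125); implied lever dir',(np.arctan2(d[1],d[0])-.147).round(3),'value',(.5-(np.arctan2(d[1],d[0])-.147)).round(3))
E
python3 -c "
from h import *
where();lev()"
```

```text
t 21.6 tip jig mm [110.1 162.1] z 87.8 yaw-TH -1.8107 j6 -33.7 Fw [-0.7  0.7 -0.2]
from pivot: tool x -14.3 (want -18.5) tool y -125.3 (want -125); implied lever dir -0.273 value 0.773
```

Request:
jog_arm:
  increments:
    - [0.5,-0.037,0,1]
    - [0.5,-0.037,0,1]
    - [0.5,-0.037,0,1]
    - [0.5,-0.037,0,1]
    - [0.5,-0.037,0,1]
    - [0.5,-0.037,0,1]
    - [0.5,-0.037,0,1]
    - [0.5,-0.037,0,1]
    - [0.5,-0.037,0,1]
    - [0,0,0,0]

```text
time_s: 22.6
tcp_pos: [0.6037, 0.0589, 0.2697]
ee_rot: [[-0.745, -0.667, 0.001], [-0.667, 0.745, -0.0], [-0.001, -0.001, -1.0]]
wrist_force: [0.2, -0.7, 0.5]
gripper_width: 0.005
gripper_force: 0.1
```

```bash
python3 -c "
from h import *
where();lev()"
```

```text
t 22.6 tip jig mm [68.9 84.6] z 87.7 yaw-TH -2.5283 j6 -69.0 Fw [ 0.2 -0.7  0.5]
from pivot: tool x -14.9 (want -18.5) tool y -124.7 (want -125); implied lever dir -0.986 value 1.486
```

Request:
jog_arm:
  increments:
    - [0.5,-0.037,0,1]
    - [0.5,-0.037,0,1]
    - [0.5,-0.037,0,1]
    - [0.5,-0.037,0,1]
    - [0.5,-0.037,0,1]
    - [0.5,-0.037,0,1]
    - [0.2,0,0,0.4]
    - [0,0,0,0]

```text
time_s: 23.4
tcp_pos: [0.5511, 0.0245, 0.2696]
ee_rot: [[-0.976, -0.219, 0.001], [-0.219, 0.976, -0.001], [-0.001, -0.001, -1.0]]
wrist_force: [0.9, -1.8, 0.6]
gripper_width: 0.007
gripper_force: 0.9
```

```bash
python3 -c "
from h import *
where();lev()"
```

```text
t 23.4 tip jig mm [12.6 56.5] z 87.6 yaw-TH -3.0383 j6 -96.8 Fw [ 0.9 -1.8  0.6]
from pivot: tool x -14.9 (want -18.5) tool y -123.7 (want -125); implied lever dir -1.494 value 1.994
```

Creep to the stop while watching the force.

Request:
jog_arm:
  increments:
    - [0.15,0,0,0.3]
    - [0.15,0,0,0.3]
    - [0.1,0,0,0.2]
    - [0,0,0,0]

```text
time_s: 23.8
tcp_pos: [0.5432, 0.0234, 0.269]
ee_rot: [[-0.988, -0.153, 0.001], [-0.153, 0.988, 0.0], [-0.001, 0.0, -1.0]]
wrist_force: [4.1, -1.3, 1.1]
gripper_width: 0.004
gripper_force: 1.6
```

Request:
jog_arm:
  increments:
    - [0.07,0,0,0]
    - [0.07,0,0,0]
    - [0,0,0,0]

```text
time_s: 24.1
tcp_pos: [0.5419, 0.0232, 0.2693]
ee_rot: [[-0.988, -0.154, 0.006], [-0.154, 0.988, 0.001], [-0.006, 0.0, -1.0]]
wrist_force: [7.9, -3.1, -2.6]
gripper_width: 0.005
gripper_force: 4.1
```

```bash
python3 -c "
from h import *
where();lev()"
```

```text
t 24.1 tip jig mm [ 4.2 56.6] z 87.3 yaw-TH -3.1039 j6 -100.8 Fw [ 7.9 -3.1 -2.6]
from pivot: tool x -14.6 (want -18.5) tool y -122.0 (want -125); implied lever dir -1.561 value 2.061
```

The lever is at its stop. I'll back off, rise, go over the cap of the white can, and check on the way.

Request:
jog_arm:
  increments:
    - [-0.7,0,0,0]
    - [0,0,-1,0]
    - [0,0,-1,0]
    - [0,0,-1,0]
    - [0,0,-1,0]
    - [-0.9,-0.6,0,0]
    - [-0.9,-0.6,0,0]
    - [-0.9,-0.6,0,0]
    - [-0.9,-0.6,0,0]
    - [-0.9,-0.6,0,0]

```text
time_s: 25.1
tcp_pos: [0.652, -0.0205, 0.3475]
ee_rot: [[-0.988, -0.153, -0.004], [-0.153, 0.988, 0.001], [0.004, 0.002, -1.0]]
wrist_force: [0.8, 0.2, 0.4]
gripper_width: 0.009
gripper_force: 0.0
```

Request:
jog_arm:
  increments:
    - [-0.87,-0.67,0,0]
    - [0,0,0,0]

```text
time_s: 25.3
tcp_pos: [0.6723, -0.0318, 0.3467]
ee_rot: [[-0.989, -0.151, -0.004], [-0.151, 0.989, 0.0], [0.004, 0.001, -1.0]]
wrist_force: [-1.1, 0.7, 1.1]
gripper_width: 0.005
gripper_force: 0.0
```

```bash
python3 -c "
from h import *
where();im=eyes.capture('wrist');C=cam('wrist')
H=np.array([-15,178.])
for z,n in ((.107,'post top'),(.058,'mould')):
  q=np.array([-15,53.]) if z>.1 else np.array([0,85.]);w=A.T@(q/1000)+J;print(n,proj(C,[w[0],w[1],z]).round(0))
t=eyes.capture('top');a=cv2.resize(im,(400,300));b=cv2.resize(t[150:300,200:400],(400,300),interpolation=cv2.INTER_CUBIC);cv2.imwrite('pics/w4.png',np.vstack([a,b]))
s,R,p=st();tip=p+R[:,2]*.182;print(tip)
for c in ('top',):print([(x['centre'],x['conf']) for x in eyes.spot_in(c,'cap')])
eyes.capture('scene');print([(x['centre'],x['conf']) for x in eyes.spot_in('scene','cap')])"
```

```text
t 25.3 tip jig mm [125.4 -13.2] z 164.7 yaw-TH -3.1069 j6 -92.3 Fw [-1.1  0.7  1.1]
post top [[394.   6.]]
mould [[411.  53.]]
[ 0.67007622 -0.03091793  0.16523902]
[([0.3977, 0.4357, 0.0739], 0.39)]
[([0.7452, -0.1448, 0.1272], 0.41)]
```

View pics/w4.png

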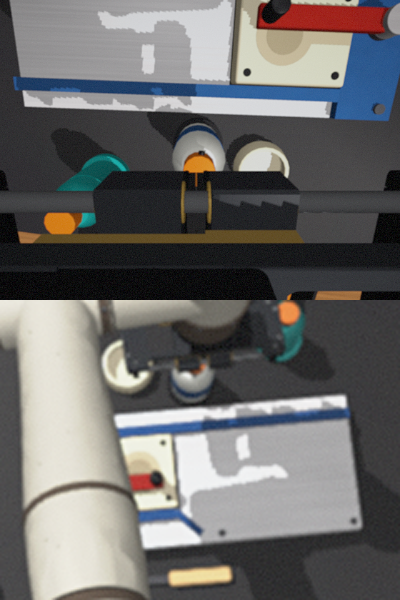

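The upper half shows the lever shut over the seated mould, with the post at (275,10). The cap edge of the white can is at (200,152), in line with the fingers. I'll check the cap offset.

```bash
python3 -c "
from h import *
im=eyes.capture('wrist');C=cam('wrist');o=(im[...,2]>170)&(im[...,0]<80)&(im[...,1]>60)
o[:,:230]=0;o[:,330:]=0;o[260:]=0
v,u=np.where(o);print(u.min(),u.max(),v.min(),v.max())
k=v.min();print(jig(back(C,[(u[v==k].mean(),k)],.127)[0]),[jig(back(C,[(x,v[u==x].max())],.127)[0]) for x in (u.min(),u.max())])
where()"
```

```text
255 297 220 241
[114.7 -11.9] [array([127.3, -25. ]), array([126.3,   2.1])]
t 25.6 tip jig mm [124.5 -12. ] z 166.8 yaw-TH -3.1047 j6 -92.3 Fw [-0.2  0.2  0.8]
```

Request:
jog_arm:
  increments:
    - [-0.25,0,0,0]
    - [0,0,0.6,0]
    - [0,0,0.6,0]
    - [0,0,0.5,0]
    - [0,0,0.1,0]
    - [0,0,0.1,0]
    - [0,0,0.1,0]
    - [0,0,0.1,0]
    - [0,0,0,0]

```text
time_s: 26.5
tcp_pos: [0.6763, -0.0305, 0.3075]
ee_rot: [[-0.988, -0.153, 0.001], [-0.153, 0.988, -0.0], [-0.0, -0.0, -1.0]]
wrist_force: [-2.2, -0.6, 3.4]
gripper_width: 0.004
gripper_force: 1.8
```

Request:
jog_arm:
  increments:
    - [0,0,0.1,0]
    - [0,0,0.1,0]
    - [0,0,0,0]

```text
time_s: 26.8
tcp_pos: [0.6764, -0.0305, 0.3034]
ee_rot: [[-0.988, -0.153, 0.001], [-0.153, 0.988, -0.0], [-0.001, -0.0, -1.0]]
wrist_force: [-1.6, -0.0, 6.1]
gripper_width: 0.004
gripper_force: 3.0
```

```bash
python3 -c "
from h import *
where()"
```

```text
t 26.8 tip jig mm [130.4 -12.6] z 121.4 yaw-TH -3.1052 j6 -92.3 Fw [-1.6 -0.   6.1]
```

Request:
jog_arm:
  increments:
    - [0,0,0.07,0]
    - [0,0,0.07,0]
    - [0,0,0,0]

```text
time_s: 27.1
tcp_pos: [0.6763, -0.0305, 0.3017]
ee_rot: [[-0.988, -0.153, 0.001], [-0.153, 0.988, -0.001], [-0.001, -0.001, -1.0]]
wrist_force: [-3.6, 0.7, 8.6]
gripper_width: 0.004
gripper_force: 4.3
```

Request:
jog_arm:
  increments:
    - [0,0,0.04,0]
    - [0,0,0.04,0]
    - [0,0,0,0]

```text
time_s: 27.4
tcp_pos: [0.6762, -0.0304, 0.3016]
ee_rot: [[-0.988, -0.154, 0.002], [-0.154, 0.988, -0.001], [-0.002, -0.001, -1.0]]
wrist_force: [-4.6, 0.5, 13.4]
gripper_width: 0.005
gripper_force: 6.8
```

The cap is at its bottom stop. I'll release it, rise, and move off so the lever and mould can be seen.

Request:
jog_arm:
  increments:
    - [0,0,-0.4,0]
    - [0,0,-1,0]
    - [0,0,-1,0]
    - [0,0,-1,0]
    - [0,0,-1,0]
    - [-1,0,-1,0]
    - [-1,0,0,0]
    - [-1,0,0,0]
    - [0,0,0,0]
    - [0,0,0,0]

```text
time_s: 28.4
tcp_pos: [0.7357, -0.0212, 0.4048]
ee_rot: [[-0.988, -0.152, -0.002], [-0.152, 0.988, 0.0], [0.002, 0.0, -1.0]]
wrist_force: [-0.7, -0.1, 0.3]
gripper_width: 0.009
gripper_force: 0.0
```

```bash
python3 -c "
from h import *
where();im=eyes.capture('wrist');cv2.imwrite('pics/w5.png',im);C=cam('wrist')
P=lambda q,z:proj(C,[*(A.T@(np.array(q)/1000)+J),z]).round(0)
print('post top at 2.07',P([-15,53],.107),'at 1.98',P([-3.8,53.5],.107))
print('mould top corners home',[P([x,y],.058).tolist() for x,y in ((50,25),(50,145),(-50,25))])"
```

```text
t 28.4 tip jig mm [190.1 -10.2] z 222.8 yaw-TH -3.1056 j6 -92.1 Fw [-0.7 -0.1  0.3]
post top at 2.07 [[374. -69.]] at 1.98 [[373. -51.]]
mould top corners home [[[320.0, 45.0]], [[451.0, 50.0]], [[328.0, -87.0]]]
```

View pics/w5.png

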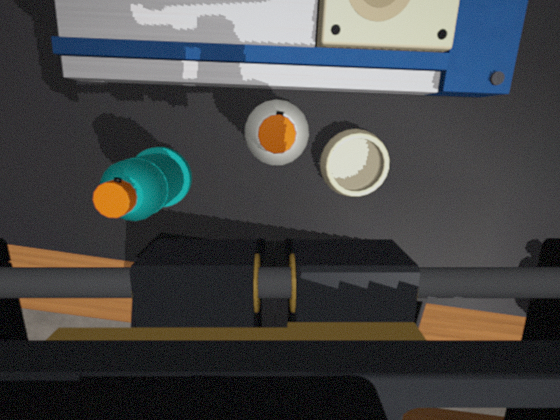

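The cap is back up at (277,133). The mould corners at (318,47) and (457,50) match the predicted home position, and the arm touches nothing.

```bash
python3 -c "
from station import r
print(r.finish_job())"
```

```text
the job is handed in; nothing more can be done
None
```

The job is handed in (no verdict came back): the mould is pressed home, the lever is shut to its stop, the can's cap was pressed to its bottom stop and is back up, and I saw no bystander disturbed.

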